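# Roll the centrifuge spindle into the V-cradle

## Robot

A 6-joint arm with a two-finger parallel gripper is mounted at the origin on the work surface. World frame = base frame: x ahead of the robot, y to its left, z up, the work surface at z = 0. Lengths are in mm, angles in rad, forces in N, time in s.
With the tool pointing down it reaches from about 350 to 775 mm from the base axis. Payload 7.3 kg.
Tool frame: the origin (TCP) lies between the finger pads; the fingertips stand 14 mm ahead of it and the grasp point (between the pads) lies 5 mm behind it; y points along the fingers, z is the direction in which the jaws open and shut, and the axes are right-handed (so a half turn about y gives the same grasp; the last joint's range is limited). The gripper opens to 92 mm and grips with 3 to 60 N. Pads are 19 mm wide; open, the fingers measure 130 mm over their backs; the gripper's body (75 mm by 190 mm) begins 47 mm behind the grasp point.
Start: joints at [-1.261, 0.342, 1.524, -0, 1.275, -0.146], TCP at [231.119, -471.41, 240.741] pointing down, gripper open.
Joint ranges: [-2.53, 2.53], [-0.77, 2.02], [0.04, 2.7], [-1, 4.14], [0.28, 2.66], [-3.11, 3.11]. Speed limits (rad/s): [2.57, 2.57, 3.14, 3.14, 3.14, 3.14].

## Interface

Orientations are given as [roll, pitch, yaw] about the fixed x, y, z axes, in that order (R = Rz(yaw) Ry(pitch) Rx(roll)).
In Python, from plant import bot, vision, order gives the robot as it stands.
- The arm moves only by the tool apply_moves, never from a script. Its argument "rows" is a list of rows, each a list of 3 entries, a list of its own where there are three numbers: the shift along the tool's x, y, z in cm, then the turn about the tool's y in rad, then the finger opening in cm, from 0 to 9.18. A call has 1 to 5 rows; each row is the pose to reach, as a shift and turn from the pose measured when the call began, along the tool's axes at that moment; what a row does not reach only later rows make up. A row lasts 1/8 s, in which the tool goes at most 62.5 mm and 10.7 degrees, less where a joint would pass 70% of its speed; a pose out of reach is approached as far as the arm can. A call with a gripper value outside its range is refused whole. The fingers move at their own pace and stop on an object; the grip force is fixed at half the most. Time passes only in rows, so rows that repeat a pose let the fingers close. It gives the time, the measured TCP pose, the force and the opening at its end, in the units of the state.
- bot.get_obs(): the state, without advancing time (a new reading comes with each control period).
- vision.capture(name): name is "side" or "top"; returns the picture (420x560x3 uint8, red, green, blue); there is no depth.
- vision.camera_info(name): a dict with "mtx" (3x3 intrinsics, pixels), "rvec" (rotation vector, rad) and "tvec" (3), from world to camera coordinates, as OpenCV has them. Camera axes: x right, y down, z forward; pixel columns grow to the right and rows downward; lengths in mm; the calibration is good to about 2 mm. A picture is of the moment at which its call begins. camera_info takes no time and is no camera call.
- order.close_job(): hands the job in, once; it reports no verdict.
The state is a dict: "time": time; "joint_positions": joint angles; "dq": joint speeds; "tau": joint torques, N m; "tool_pos": TCP position; "tcp_rot": TCP orientation; "contact_force": force on the tool from outside, world axes, zero at the start; "moment": the same for the moment, N m; "grip_width": finger opening in mm.
Only numpy, scipy, OpenCV 4.12 (cv2) and the standard library are available. Lean on these libraries where they do the work, as an engineer would, in place of code of your own. Each camera call takes 0.05 s, during which the arm holds its last target.

## Task

Without gripping or lifting it, roll the round aluminium spindle that lies on the open bench (not the stock in the tray) along with your fingertips, up the ramp and into the V of the inspection cradle; then, once it lies in the V, push on its near end to slide it along the V until its far end sits against the cradle's end stop. Leave it lying there and do not shift any of the other things on the bench.

Things in the scene. Friction and masses are not known exactly. Their poses are not given: they have to be found in the camera images.
- spindle: Plain aluminium round bar (blank centrifuge spindle), 40 mm diameter, 120 mm long, about 0.35 kg, with a dark keyway line on its side; lies loose on the bench. Origin at its middle, on its axis; own x axis runs along the bar and points roughly the same way as the cradle's x axis, within 0.15 rad. y and z turn with it as it rolls. Rolls easily; let go, it coasts a little. Metal slides on metal fairly easily.
- cradle: Dark steel V-cradle fixed to the bench. Origin on the bench under the bottom of the V; z up, x along the V away from the robot, y the rolling-in direction. The spindle starts on its -y side, 170 to 250 mm from the V, its far end 20 to 38 mm short of the end stop in x. A seated spindle has its axis at y = 0, 25 mm up; against the stop its middle is at x = 5 mm, its near end at x = -55 mm.
- cradle_lip (a point): Middle of the cradle's lip, 11 mm above the bench, at y = -15.6 mm in the cradle's frame; axes as the cradle's. On the -y side a ramp rises to it from the bench, starting at cradle y = -67 mm; on the +y side a 30 degree face goes down to the V's bottom (y = 0, 2 mm up) and another rises to y = 27 mm, 18 mm up. Ramp and V run from cradle x = -65 to 65 mm.
- cradle_stop (a point): Point on the face of the end stop, 25 mm above the bench over the V's bottom, at x = 65 mm in the cradle's frame; axes as the cradle's. The stop is a plate 12 mm thick across the +x end of the V, 50 mm high, from y = -24 to 27 mm. A back fence 40 mm high stands along the V with its face at y = 27 mm, from x = -45 to 77 mm. No fence or stop at the near (-x) end.
- sleeve: Bystander, to be left alone: short standing tube, 34 diameter, 45 high (mm). Origin at its underside's centre.
- jar: Bystander, to be left alone: squat clear jar, 44 diameter, 60 high (mm). Origin at its underside's centre.
- wrench: Bystander, to be left alone: wrench lying flat, 140 long (mm). Origin at its underside's centre.
- rotor: Bystander, to be left alone: black conical centrifuge rotor on the bench, 124 diameter, 55 high (mm). Origin at its underside's centre.
- tip_box: Bystander, to be left alone: pipette-tip box, 85 x 120, 67 high (mm). Origin at its underside's centre.
- tube_rack: Bystander, to be left alone: grey rack with four tall capped tubes, 150 x 50, 119 high (mm). Origin at its underside's centre.
- bottle: Bystander, to be left alone: amber bottle, 60 diameter, 140 high (mm). Origin at its underside's centre.
Not all that is in view belongs to the job. There is more than one size of the spindle; the job needs the middle-sized.

How it is judged:
By the outcome, as a careful person would: the job done as asked, in the order asked, and still so for the second after the job is handed in, with the robot touching nothing.
It also fails if it takes over 56 s, if anything falls off the work surface, if the arm or the gripper's body presses on something with over 40 N, if the wrist force passes 120 N, or if a joint passes its speed limit or range.

## Working session

There is one attempt and no reset: what is moved stays moved. The work goes in short steps, Python scripts to look and compute and a tool call to move; the robot and the scene stay as the last step left them, time stands still between calls to the robot, and variables do not carry over. Pictures are saved under pics/ and viewed, and the job is handed in when it is done.

Besides the shell and the picture viewer there is one more tool, called as name([rows], argument=value, ...), one row to a line, values as JSON. apply_moves: Moves the arm, as the interface text tells. Its arguments: {"type":"object","properties":{"rows":{"type":"array","items":{"type":"array"}}},"required":["rows"]}

```bash
ls; mkdir -p pics; python3 - <<'E'
from plant import bot, vision
import cv2
print(bot.get_obs())
for n in ("top","side"):
    print(n,vision.camera_info(n))
    cv2.imwrite(f"pics/{n}0.png",vision.capture(n)[:,:,::-1])
E
```

```text
pics
{'time': 0.0, 'joint_positions': array([-1.26098964e+00,  3.42681012e-01,  1.52502734e+00,  1.16891052e-05,
        1.27538720e+00, -1.45999778e-01]), 'dq': array([-0.00011975,  0.00127354,  0.0001746 ,  0.00041111,  0.00029096,
        0.00042771]), 'tau': array([-7.00227656e-05, -4.31240273e+01, -2.44217902e+01,  7.16973888e-02,
        5.60603582e-02, -1.47910087e-04]), 'tool_pos': array([ 231.00169083, -471.01632146,  240.0629898 ]), 'tcp_rot': array([-1.57228161e+00,  2.29702778e-04, -2.68578977e+00]), 'contact_force': array([0.02870416, 0.13898247, 0.18436892]), 'moment': array([-0.02118701,  0.0321918 ,  0.00095474]), 'grip_width': 91.48569205000742}
top {'mtx': array([[526.55814501,   0.        , 277.48415844],
       [  0.        , 526.55814501, 214.87252635],
       [  0.        ,   0.        ,   1.        ]]), 'rvec': array([ 2.13007848, -2.18323129,  0.13206241]), 'tvec': array([ -25.2330372 ,  605.80854767, 1386.99865812])}
side {'mtx': array([[467.3509262 ,   0.        , 278.15210135],
       [  0.        , 467.3509262 , 216.70303885],
       [  0.        ,   0.        ,   1.        ]]), 'rvec': array([ 0.08590095, -2.84100984,  1.2690077 ]), 'tvec': array([ 596.03747522,   75.32139854, 1078.27827558])}
```

View pics/top0.png

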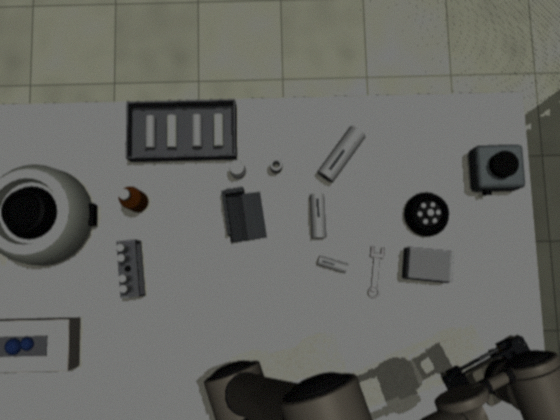

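View pics/side0.png

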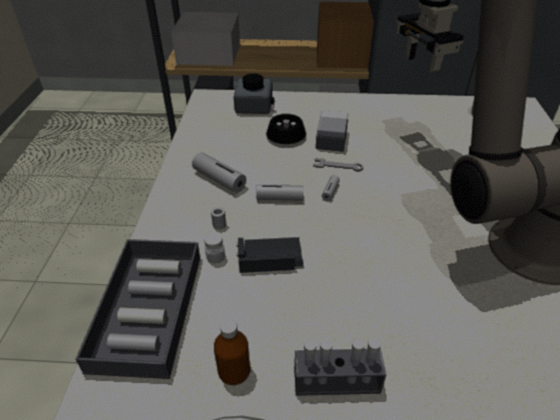

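Candidates in the top view: large bar (341,153), middle bar (318,216), small bar (332,264), and the stock in the tray (150–218,130). The middle bar, about parallel to the cradle at (245,215), fits the description; I'll check it in a crop.

```bash
cat > h.py <<'E'
import numpy as np, cv2
from plant import bot, vision
def cam(n):
    c=vision.camera_info(n); R=cv2.Rodrigues(c["rvec"])[0]; return c["mtx"],R,np.array(c["tvec"]).ravel()
def ray(n,px,z):
    K,R,t=cam(n); d=R.T@np.linalg.inv(K)@np.array([px[0],px[1],1.]); o=-R.T@t
    return o+d*(z-o[2])/d[2]
def proj(n,P):
    c=vision.camera_info(n); return cv2.projectPoints(np.array(P,float).reshape(-1,1,3),c["rvec"],c["tvec"],c["mtx"],None)[0].reshape(-1,2)
E
python3 - <<'E'
from h import *
a=cv2.imread("pics/top0.png"); b=cv2.imread("pics/side0.png")
A=cv2.resize(a[170:290,210:370],None,fx=5,fy=5,interpolation=cv2.INTER_CUBIC)
B=cv2.resize(b[150:290,190:350],None,fx=4.2,fy=4.2,interpolation=cv2.INTER_CUBIC)
cv2.imwrite("pics/topc.png",np.clip(A*1.6,0,255));cv2.imwrite("pics/sidec.png",np.clip(B*1.6,0,255))
for n,im,box in(("top",a,(305,185,332,245)),("side",b,(245,178,312,206))):
    x0,y0,x1,y1=box; g=cv2.cvtColor(im,cv2.COLOR_BGR2GRAY)[y0:y1,x0:x1]
    np.set_printoptions(linewidth=250); print(g[::3,::2])
print([ray("top",p,0) for p in((318,216),(332,264),(341,153))])
E
```

```text
[[118 117 120 117 120 118 120 116 116 113 100  92  95 112]
 [117 120 119 119 118 117 118 117 115 118 116 117 122 117]
 [117 117 121 121 119 120 115 117 116 116 116 115 117 119]
 [118 122 104  85 100 115 118 118 110 102 120 119 120 116]
 [121 113  69  66  91 113 113 115 111  92 113 118 121 118]
 [118 108  62  65  90  95  61 105 109  91 110 118 122 119]
 [119 109  74  63  88  96  58 104 109  92 110 115 118 118]
 [119 112  74  62  88  99  61 105 112  91 111 116 115 120]
 [119 110  75  58  86 106  72  94 110  95 108 120 120 120]
 [119 109  75  59  87 106  73  88 112  96 108 120 117 119]
 [117 112  75  54  83 100  79  77 111  96  97 117 120 118]
 [119 110  74  56  82 101 112 116 111  94  92 115 117 115]
 [118 111  74  56  81  97 116 117 112  94  93 118 118 114]
 [118 109  79  55  78 100 115 119 112  96  89 119 117 117]
 [118 118  90  59  75  98 116 117 115  97  91 119 118 117]
 [117 116  89  56  71  98 116 116 111  96  89 119 118 116]
 [116 117  89  58  71  96 115 120 117 100  83 108 120 120]
 [120 118 108  59  66  83 103 108 108  90  81 110 117 118]
 [118 117 110  83  81  79  77  82  83 
[... 1052 characters left out ...]
]
 [136 136 137 137 139 135  53  44  45  42  44  45  42  44  44  41  45  43  46  40  44  45  48  43  46  45  45  46  47  69 133 137 136 139]
 [137 136 137 139 138 136  95  60  62  59  63  63  60  62  62  63  61  65  63  61  63  64  61  62  62  59  58  57  59  77 134 137 135 135]
 [136 136 134 137 138 135 136 134 139 138 135 138 140 138 140 122 125 126 125 123 123 122 126 122 122 122 122 125 122 121 136 140 137 139]]
[array([ 603.72280516, -152.50286261,    0.        ]), array([ 470.13226296, -186.39769864,    0.        ]), array([ 780.82243631, -223.33393742,    0.        ])][ WARN:0@0.562] global loadsave.cpp:1063 imwrite_ Unsupported depth image for selected encoder is fallbacked to CV_8U.
```

View pics/topc.png

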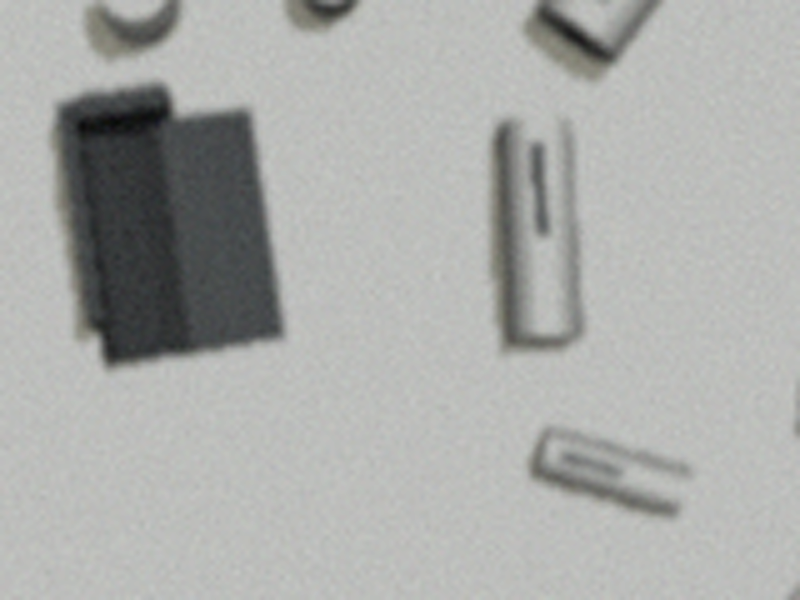

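View pics/sidec.png

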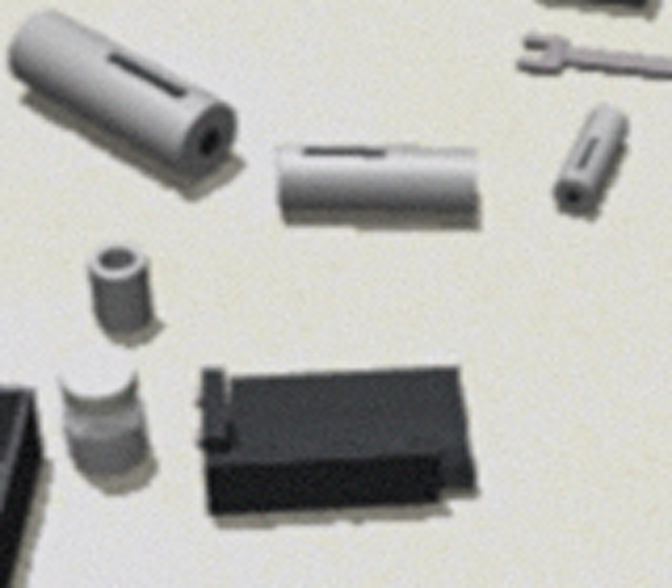

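The close crop shows a ~40×120 mm bar with a keyway at top (318,216), parallel to the V-cradle at (245,215). The large bar is at the upper right and the small one below. Next I fit the poses from edge points in both views.

```bash
python3 - <<'E'
from h import *
from scipy.optimize import least_squares
T=lambda x,y:(210+(x+.5)/5-.5,170+(y+.5)/5-.5); S=lambda x,y:(190+(x+.5)/4.2-.5,150+(y+.5)/4.2-.5)
cor=[("top",T(282,338),(-65,-67,0)),("top",T(248,110),(65,-67,0)),("top",T(189,350),(-65,-15.6,11)),("top",T(105,366),(-65,27,18)),
("side",S(458,367),(-65,-67,0)) ]
def W(p,q): c,s=np.cos(p[2]),np.sin(p[2]); return [p[0]+c*q[0]-s*q[1],p[1]+s*q[0]+c*q[1],q[2]]
f=lambda p:np.concatenate([proj(n,W(p,q))[0]-px for n,px,q in cor])
r=least_squares(f,[600,50,.1],x_scale=[10,10,.1]);p=r.x;print("cradle",p,np.round(r.fun.reshape(-1,2),2))
for n in("top","side"): print(n,"cam",-cam(n)[1].T@cam(n)[2])
# spindle: silhouette midpoints at ends
a=cv2.imread("pics/top0.png"); g=cv2.GaussianBlur(cv2.cvtColor(a,cv2.COLOR_BGR2GRAY),(0,0),.6)
m=T(505,122),T(569,120); n_=T(512,340),T(580,336)
far=ray("top",np.mean(m,0),20); near=ray("top",np.mean(n_,0),20); print("spin top far,near",far,near,np.linalg.norm(far-near))
# side view: end silhouettes midpoints
fs=ray("side",np.mean([S(278,147),S(283,217)],0),20); ns=ray("side",np.mean([S(475,150),S(478,217)],0),20)
print("side",fs,ns,np.linalg.norm(fs-ns))
c,s=np.cos(p[2]),np.sin(p[2])
for nm,q in(("far",far),("near",near),("fs",fs),("ns",ns)):
    d=q[:2]-p[:2]; print(nm,c*d[0]+s*d[1],-s*d[0]+c*d[1])
print([ray("top",T(*u),z)for u,z in(((610,62),30),((545,430),0),((690,470),0),((320,12),45),((130,20),60))])
E
```

```text
cradle [6.03733370e+02 6.82113851e+01 1.29848526e-01] [[-0.1   0.13]
 [-0.33 -0.15]
 [-0.14  0.29]
 [ 1.05 -0.71]
 [ 0.35  0.65]]
top cam [ 429.12558971  -40.07500137 1451.08621479]
side cam [545.13136416 788.27509987 777.86386164]
spin top far,near [ 662.89703513 -150.29235336   20.        ] [ 543.12025855 -151.15618739   20.        ] 119.77989154464379
side [ 662.25318682 -144.2235268    20.        ] [ 542.18500785 -149.66244655   20.        ] 120.19130355060145
far 30.37287042777291 -224.3250135550268
near -88.5074202271697 -209.67240586072904
fs 30.520257947407803 -218.22390927902202
ns -89.24138207364322 -208.07014009408329
[array([ 692.99306183, -190.60969571,   30.        ]), array([ 494.03296688, -150.42742971,    0.        ]), array([ 470.17443455, -229.22444526,    0.        ]), array([721.74355374, -32.46992221,  45.        ]), array([716.80577634,  69.70764361,  60.        ])]
```

```bash
cat >> h.py <<'E'
from scipy.spatial.transform import Rotation as Ro
def delta(x,y,z,psi):
    o=bot.get_obs(); R=Ro.from_euler("xyz",o["tcp_rot"]).as_matrix()
    d=R.T@(np.array([x,y,z])-o["tool_pos"])/10
    dy=(psi-np.pi/2-o["tcp_rot"][2]+np.pi)%(2*np.pi)-np.pi
    print("t",round(o["time"],2),"pos",o["tool_pos"].round(1),"psi",round(o["tcp_rot"][2]+np.pi/2,3),"F",o["contact_force"].round(1),"| shift cm",d.round(2),"turn",round(-dy,3))
CR=np.array([603.7,68.2]); CY=.13
def cw(x,y):
    c,s=np.cos(CY),np.sin(CY); return CR+[c*x-s*y,s*x+c*y]
E
python3 -c "
from h import *
delta(603,-195,130,.02)"
```

```text
t 0.1 pos [ 231.  -471.1  240.1] psi -1.115 F [ 0.9 -0.9 -0.7] | shift cm [-45.55  11.03  -8.4 ] turn -1.135
```

apply_moves([
  [[-6,1.5,-1.1],-0.15,6],
  [[-12,3,-2.2],-0.3,6],
  [[-18,4.5,-3.3],-0.45,6],
  [[-24,6,-4.4],-0.6,6],
  [[-30,7.5,-5.5],-0.75,6],
])

```text
time: 0.72
tool_pos: [476.0, -289.2, 165.0]
tcp_rot: [-1.572, 0.001, -1.931]
contact_force: [0.3, -0.7, -0.2]
grip_width: 60.2
```

```bash
python3 -c "
from h import *
delta(603,-195,130,.02)"
```

```text
t 0.72 pos [ 476.  -289.2  165. ] psi -0.36 F [ 0.3 -0.7 -0.2] | shift cm [-13.29   3.5    8.57] turn -0.38
```

apply_moves([
  [[-4,1,2.6],-0.13,6],
  [[-8,2,5.2],-0.25,6],
  [[-12,3,7.7],-0.36,6],
  [[-13.3,3.5,8.6],-0.38,6],
  [[-13.3,3.5,8.6],-0.38,6],
])

```text
time: 1.35
tool_pos: [603.1, -194.5, 129.1]
tcp_rot: [-1.573, 0.002, -1.551]
contact_force: [0.5, 0.2, -0.2]
grip_width: 60.0
```

```bash
python3 - <<'E'
from h import *
delta(603,-197,28,.02)
for n in ("top","side"):
    im=vision.capture(n)[:,:,::-1]
    im=im[130:310,200:400] if n=="top" else im[80:290,190:400]
    cv2.imwrite(f"pics/{n}1.png",cv2.resize(im,None,fx=2.8,fy=2.8,interpolation=cv2.INTER_CUBIC))
a,b=cv2.imread("pics/top1.png"),cv2.imread("pics/side1.png")
E
```

```text
t 1.35 pos [ 603.1 -194.5  129.1] psi 0.02 F [ 0.5  0.2 -0.2] | shift cm [2.700e-01 1.011e+01 1.000e-02] turn 0.0
```

View pics/side1.png

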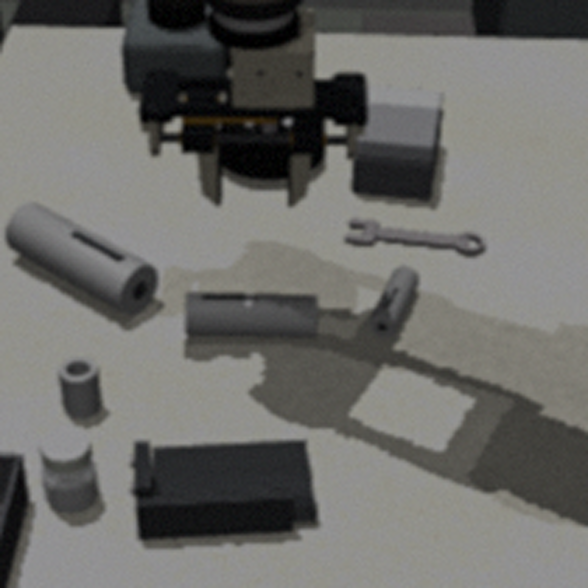

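View pics/top1.png

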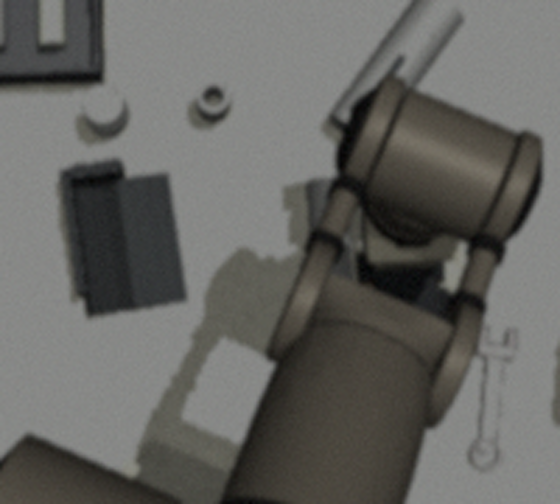

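The side view shows the gripper behind the spindle (side crop 250,315), with the fingers at (210,190) and (298,190), clear of the large and small bars. Descending.

apply_moves([
  [[0.2,3,0],0,6],
  [[0.2,6,0],0,6],
  [[0.2,9,0],0,6],
  [[0.2,10.1,0],0,6],
  [[0.2,10.1,0],0,6],
])

```text
time: 2.08
tool_pos: [601.8, -198.5, 29.2]
tcp_rot: [-1.573, 0.001, -1.554]
contact_force: [-0.4, -0.0, 0.7]
grip_width: 60.2
```

```bash
python3 - <<'E'
from h import *
delta(603,-197,28,.02)
im=vision.capture("side")[:,:,::-1][80:290,190:400]
cv2.imwrite("pics/side2.png",cv2.resize(im,None,fx=2.8,fy=2.8,interpolation=cv2.INTER_CUBIC))
E
```

```text
t 2.08 pos [ 601.8 -198.5   29.2] psi 0.017 F [-0.4 -0.   0.7] | shift cm [-0.15  0.12  0.12] turn -0.003
```

View pics/side2.png

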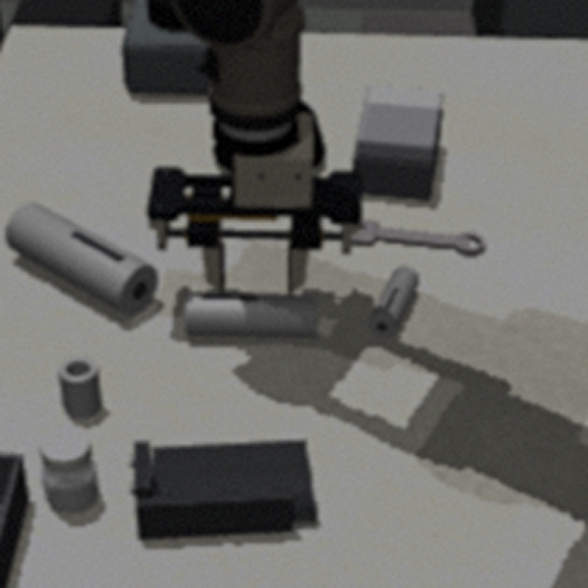

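```bash
python3 - <<'E'
from h import *
for y in(-235,-205,-175,-45):
    delta(*cw(-29,y),28.5,.13)
E
```

```text
t 2.12 pos [ 602.5 -198.6   30.1] psi 0.017 F [ 0.7 -0.1 -0.1] | shift cm [-3.    0.16  0.34] turn -0.113
t 2.12 pos [ 602.5 -198.6   30.1] psi 0.017 F [ 0.7 -0.1 -0.1] | shift cm [-5.98  0.16  0.01] turn -0.113
t 2.12 pos [ 602.5 -198.6   30.1] psi 0.017 F [ 0.7 -0.1 -0.1] | shift cm [-8.96  0.16 -0.33] turn -0.113
t 2.12 pos [ 602.5 -198.6   30.1] psi 0.017 F [ 0.7 -0.1 -0.1] | shift cm [-21.88   0.17  -1.8 ] turn -0.113
```

apply_moves([
  [[-0.7,0.1,0.1],-0.02,6],
  [[-1.4,0.1,0.1],-0.04,6],
  [[-2.0,0.1,0.2],-0.06,6],
  [[-2.6,0.1,0.2],-0.07,6],
  [[-3.2,0.1,0.2],-0.08,6],
])

```text
time: 2.75
tool_pos: [604.0, -166.0, 29.1]
tcp_rot: [-1.571, 0.001, -1.473]
contact_force: [0.3, 0.2, 0.3]
grip_width: 59.8
```

apply_moves([
  [[-0.6,0,-0.05],-0.01,6],
  [[-1.2,0,-0.1],-0.02,6],
  [[-1.8,0,-0.1],-0.03,6],
  [[-2.4,0,-0.1],-0.03,6],
  [[-3.0,0,-0.1],-0.03,6],
])

```text
time: 3.38
tool_pos: [600.0, -135.9, 29.2]
tcp_rot: [-1.571, 0.001, -1.443]
contact_force: [0.0, 0.4, 0.0]
grip_width: 60.0
```

```bash
python3 - <<'E'
from h import *
for y in(-150,-45):
    delta(*cw(-29,y),28.5,.13)
im=vision.capture("side")[:,:,::-1][80:290,190:400]
cv2.imwrite("pics/side3.png",cv2.resize(im,None,fx=2.8,fy=2.8,interpolation=cv2.INTER_CUBIC))
E
```

```text
t 3.38 pos [ 600.  -135.9   29.2] psi 0.128 F [0.  0.4 0. ] | shift cm [-5.19  0.07  0.1 ] turn -0.002
t 3.38 pos [ 600.  -135.9   29.2] psi 0.128 F [0.  0.4 0. ] | shift cm [-15.69   0.08   0.08] turn -0.002
```

View pics/side3.png

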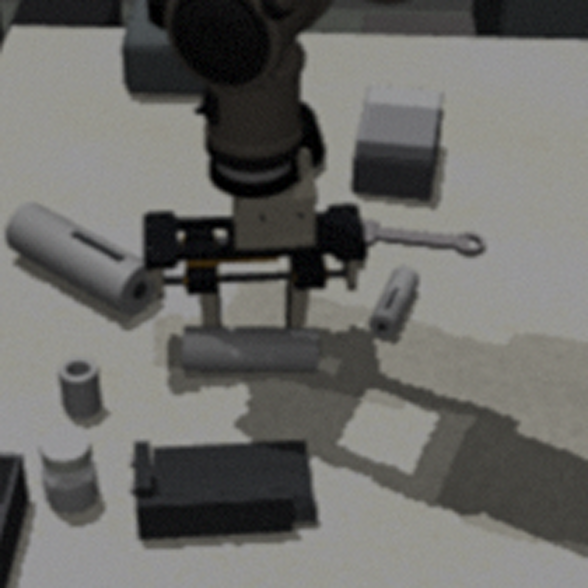

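The spindle (side crop 250,350) rolls ahead of the fingertips and its keyway has turned out of sight. Continuing.

apply_moves([
  [[-0.6,0.05,0],0,6],
  [[-1.2,0.05,0],0,6],
  [[-1.8,0.05,0],0,6],
  [[-2.4,0.05,0],0,6],
  [[-3.0,0.05,0],0,6],
])

```text
time: 4.05
tool_pos: [596.0, -104.9, 28.7]
tcp_rot: [-1.571, 0.001, -1.442]
contact_force: [-0.3, 0.6, 0.5]
grip_width: 59.7
```

apply_moves([
  [[-0.6,0,0],0,6],
  [[-1.2,0,0],0,6],
  [[-1.8,0,0],0,6],
  [[-2.4,0,0],0,6],
  [[-3.0,0,0],0,6],
])

```text
time: 4.68
tool_pos: [592.1, -74.8, 28.7]
tcp_rot: [-1.571, 0.001, -1.442]
contact_force: [-0.1, -1.3, 0.7]
grip_width: 59.9
```

```bash
python3 - <<'E'
from h import *
for y in(-45,):
    delta(*cw(-29,y),28.5,.13)
for n in("side","top"):
    im=vision.capture(n)[:,:,::-1]
    im=im[80:290,190:400] if n=="side" else im[130:310,200:400]
    cv2.imwrite(f"pics/{n}4.png",cv2.resize(im,None,fx=2.8,fy=2.8,interpolation=cv2.INTER_CUBIC))
E
```

```text
t 4.67 pos [592.1 -74.8  28.7] psi 0.128 F [-0.1 -1.3  0.7] | shift cm [-9.53  0.03  0.09] turn -0.002
```

View pics/side4.png

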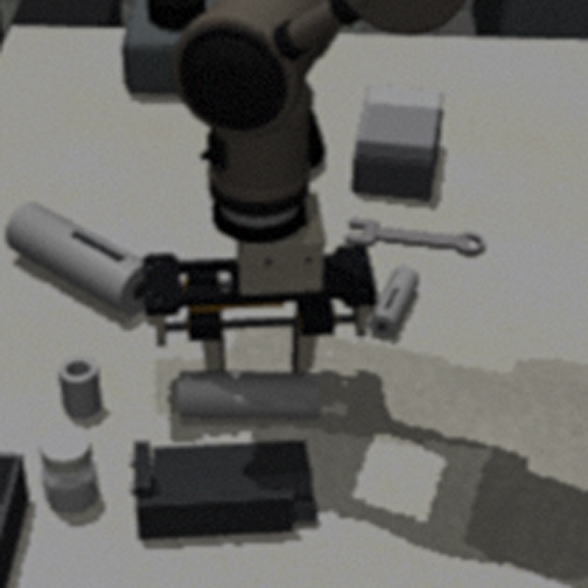

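View pics/top4.png

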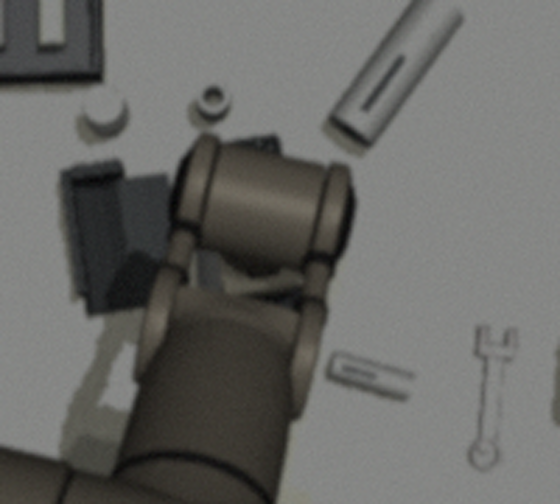

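```bash
python3 - <<'E'
from h import *
q=lambda u,v:(190+(u+.5)/2.8-.5,80+(v+.5)/2.8-.5)
c,s=np.cos(CY),np.sin(CY)
for p in(q(177,396),q(322,396)):
    w=ray("side",p,20); d=w[:2]-CR; print(w,c*d[0]+s*d[1],-s*d[0]+c*d[1])
E
```

```text
[660.27942234 -36.54305956  20.        ] 42.52372244135243 -111.19385139890979
[535.94236797 -43.75798266  20.        ] -81.6994630220844 -102.2295667723129
```

apply_moves([
  [[-0.6,0,0],0,6],
  [[-1.2,0,0],0,6],
  [[-1.8,0,0],0,6],
  [[-2.4,0,0],0,6],
  [[-3.0,0,0],0,6],
])

```text
time: 5.4
tool_pos: [588.0, -44.2, 28.7]
tcp_rot: [-1.572, 0.001, -1.442]
contact_force: [-0.7, 0.1, 0.8]
grip_width: 60.2
```

apply_moves([
  [[-0.5,0,0],0,6],
  [[-1.0,0,0],0,6],
  [[-1.5,0,0],0,6],
  [[-2.0,0,0],0,6],
  [[-2.5,0,0],0,6],
])

```text
time: 6.02
tool_pos: [584.8, -19.3, 28.8]
tcp_rot: [-1.572, 0.001, -1.442]
contact_force: [1.1, -1.9, 1.4]
grip_width: 60.0
```

```bash
python3 - <<'E'
from h import *
delta(*cw(-29,-45),28.5,.13)
im=vision.capture("side")[:,:,::-1][130:290,210:370]
cv2.imwrite("pics/side5.png",cv2.resize(im,None,fx=3.6,fy=3.6,interpolation=cv2.INTER_CUBIC))
E
```

```text
t 6.03 pos [584.8 -19.3  28.8] psi 0.129 F [ 1.1 -1.9  1.4] | shift cm [-3.93  0.03  0.1 ] turn -0.001
```

View pics/side5.png

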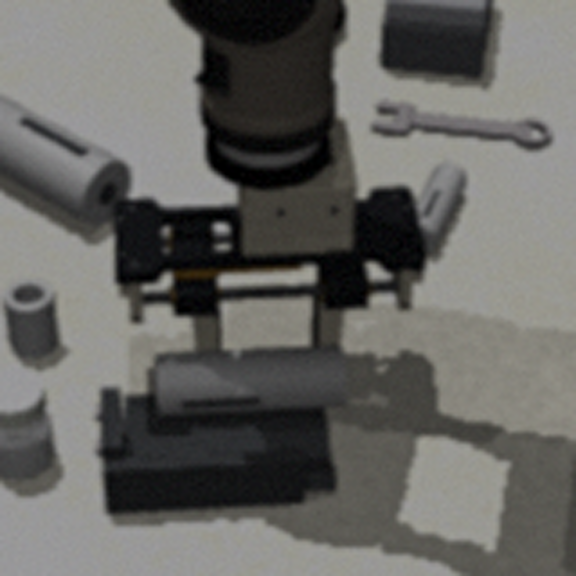

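The spindle (side crop 255,380) is on the ramp, parallel to the V, with its keyway back in view from rolling. Its far end clears the stop. I'll ease it over the lip.

apply_moves([
  [[-0.5,0,0],0,6],
  [[-1.0,0,0],0,6],
  [[-1.5,0,0],0,6],
  [[-2.0,0,0],0,6],
  [[-2.4,0,0],0,6],
])

```text
time: 6.7
tool_pos: [581.4, 5.7, 28.7]
tcp_rot: [-1.572, 0.002, -1.441]
contact_force: [-0.4, -2.2, 1.2]
grip_width: 59.9
```

apply_moves([
  [[-0.3,0,0],0,6],
  [[-0.6,0,0],0,6],
  [[-0.9,0,0],0,6],
  [[-1.2,0,0],0,6],
  [[-1.5,0,0],0,6],
])

```text
time: 7.32
tool_pos: [579.1, 21.0, 28.5]
tcp_rot: [-1.573, 0.002, -1.441]
contact_force: [-0.9, 0.5, -0.7]
grip_width: 59.9
```

```bash
python3 - <<'E'
from h import *
delta(*cw(-29,-45),28.5,.13)
im=vision.capture("side")[:,:,::-1][130:290,210:370]
cv2.imwrite("pics/side6.png",cv2.resize(im,None,fx=3.6,fy=3.6,interpolation=cv2.INTER_CUBIC))
E
```

```text
t 7.33 pos [579.1  21.   28.5] psi 0.129 F [-0.9  0.5 -0.7] | shift cm [0.14 0.   0.15] turn -0.001
```

View pics/side6.png

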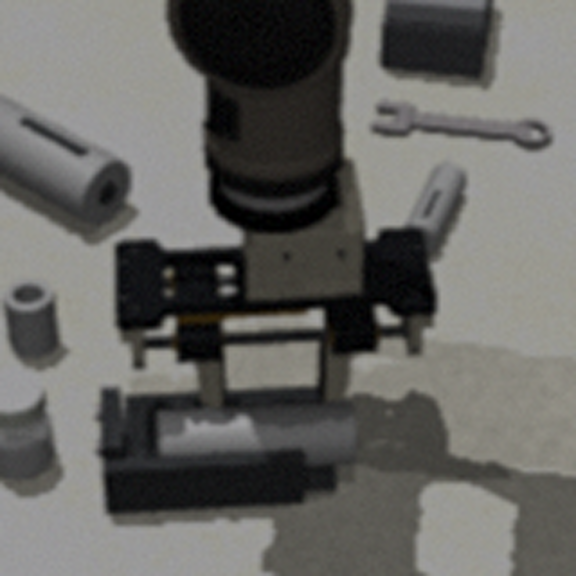

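It dropped over the lip and the force fell off. It lies in the V (side crop 255,435). Backing off and going round to the near end.

apply_moves([
  [[1.5,0,0],0,6],
  [[3,-1,0],0,4],
  [[3,-5,0],0,2],
  [[3,-9,0],0,0],
  [[3,-9,-2],0,0],
])

```text
time: 8.0
tool_pos: [566.4, -13.0, 122.8]
tcp_rot: [-1.564, -0.0, -1.442]
contact_force: [0.6, 0.0, -0.7]
grip_width: 24.6
```

```bash
python3 - <<'E'
from h import *
delta(*cw(-132,0),117,.13)
E
```

```text
t 8.0 pos [566.4 -13.  122.8] psi 0.129 F [ 0.6  0.  -0.7] | shift cm [-7.56  0.52 -8.46] turn -0.001
```

apply_moves([
  [[-1,0.3,-4.5],0,0],
  [[-4,0.5,-8.5],0,0],
  [[-7.6,0.5,-8.5],0,0],
  [[-7.6,0.5,-8.5],0,0],
  [[-7.6,0.5,-8.5],0,0],
])

```text
time: 8.62
tool_pos: [473.2, 50.5, 117.7]
tcp_rot: [-1.563, -0.001, -1.442]
contact_force: [-0.3, 0.0, 0.4]
grip_width: 0.3
```

```bash
python3 - <<'E'
from h import *
delta(*cw(-132,0),28,.13)
for n in("side","top"):
    im=vision.capture(n)[:,:,::-1]
    im=im[180:290,210:370] if n=="side" else im[170:290,200:360]
    cv2.imwrite(f"pics/{n}7.png",np.clip(cv2.resize(im,None,fx=5,fy=5,interpolation=cv2.INTER_CUBIC)*1.5,0,255).astype(np.uint8))
E
```

```text
t 8.62 pos [473.2  50.5 117.7] psi 0.128 F [-0.3  0.   0.4] | shift cm [-0.07  8.97 -0.1 ] turn -0.002
```

View pics/side7.png

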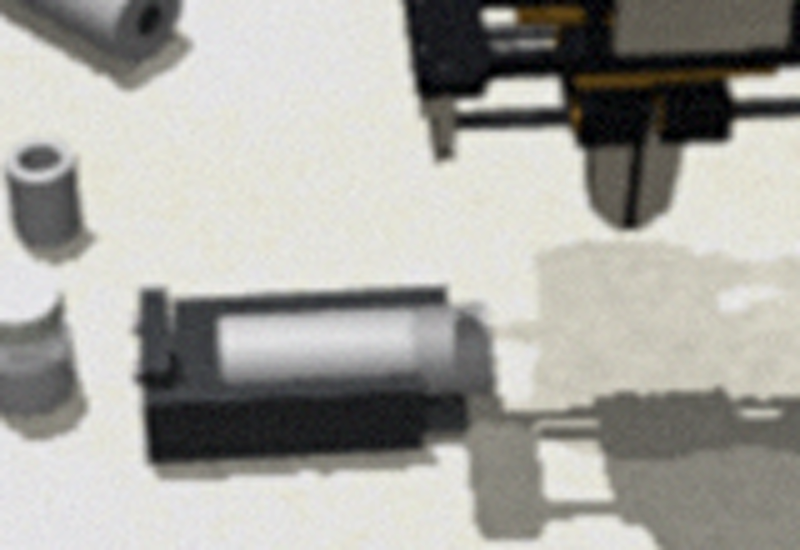

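View pics/top7.png

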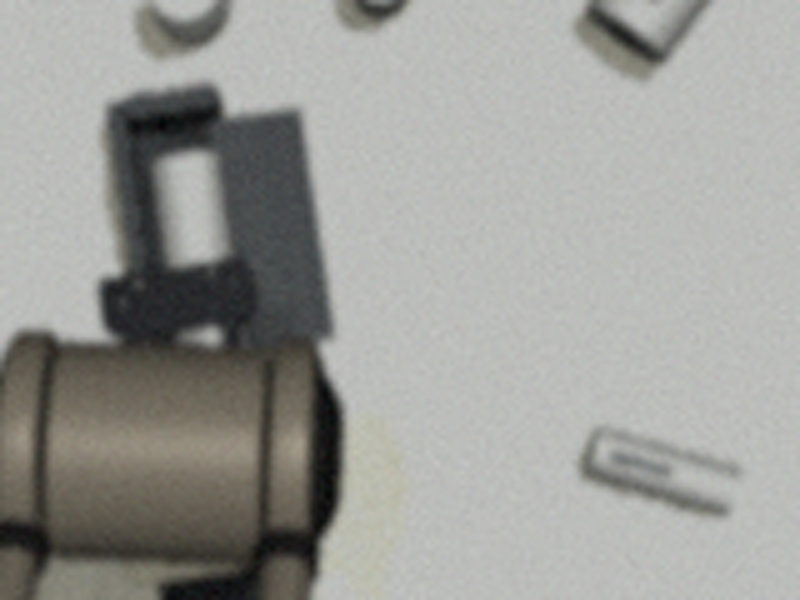

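Both views show the spindle lying in the V parallel to it, clear of the stop, with its near end overhanging. Measuring the near end, then lowering the closed fingers in front of it.

```bash
python3 - <<'E'
from h import *
q=lambda u,v:(210+(u+.5)/5-.5,180+(v+.5)/5-.5)
c,s=np.cos(CY),np.sin(CY)
for p in(q(219,344),q(492,350)):
    w=ray("side",p,27); d=w[:2]-CR; print(c*d[0]+s*d[1],-s*d[0]+c*d[1])
for x in(-95,-85,-55):print(x,proj("side",[*cw(x,0),25]))
E
```

```text
43.82639836044818 -12.733951583719232
-77.642729435207 -0.2843613347547791
-95 [[315.70134694 249.91610291]]
-85 [[311.25434543 250.14647719]]
-55 [[297.88882056 250.83887028]]
```

apply_moves([
  [[0,3,0],0,0],
  [[0,6,0],0,0],
  [[-0.1,8.5,0],0,0],
  [[-0.1,9.1,0],0,0],
  [[-0.1,9.1,0],0,0],
])

```text
time: 9.35
tool_pos: [473.9, 51.0, 26.5]
tcp_rot: [-1.564, -0.0, -1.444]
contact_force: [0.3, 0.8, 0.2]
grip_width: 0.6
```

```bash
python3 - <<'E'
from h import *
delta(*cw(-105,0),26,.13)
delta(*cw(-74,0),26,.13)
im=vision.capture("side")[:,:,::-1][180:290,210:370]
cv2.imwrite(f"pics/side8.png",np.clip(cv2.resize(im,None,fx=5,fy=5,interpolation=cv2.INTER_CUBIC)*1.5,0,255).astype(np.uint8))
E
```

```text
t 9.35 pos [473.9  51.   26.5] psi 0.127 F [0.3 0.8 0.2] | shift cm [-0.04  0.07  2.59] turn -0.003
t 9.35 pos [473.9  51.   26.5] psi 0.127 F [0.3 0.8 0.2] | shift cm [-0.05  0.09  5.69] turn -0.003
```

View pics/side8.png

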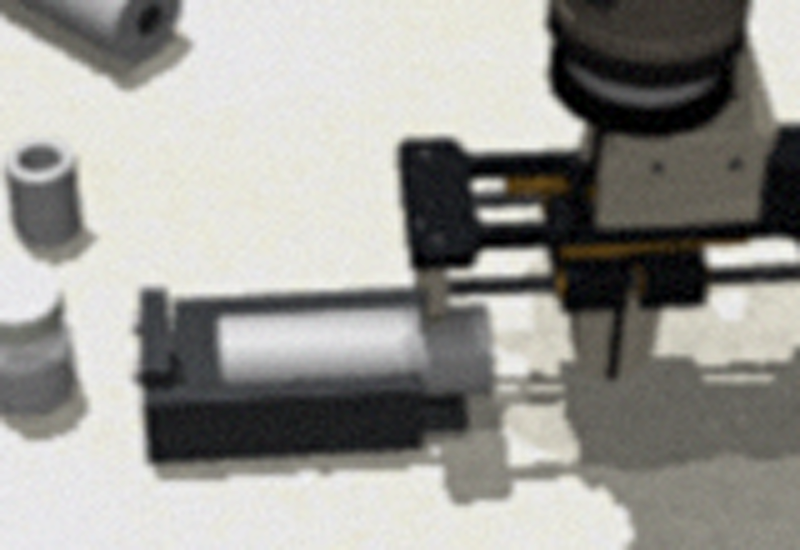

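apply_moves([
  [[0,0.05,0.8],0,0],
  [[0,0.05,1.5],0,0],
  [[0,0.05,2.1],0,0],
  [[0,0.05,2.6],0,0],
  [[0,0.05,3.0],0,0],
])

```text
time: 10.02
tool_pos: [504.3, 54.9, 26.7]
tcp_rot: [-1.563, -0.001, -1.444]
contact_force: [-0.6, 0.1, -0.4]
grip_width: 0.7
```

apply_moves([
  [[0,0,0.3],0,0],
  [[0,0,0.6],0,0],
  [[0,0,0.9],0,0],
  [[0,0,1.2],0,0],
  [[0,0,1.5],0,0],
])

```text
time: 10.65
tool_pos: [519.2, 56.9, 26.7]
tcp_rot: [-1.563, -0.001, -1.444]
contact_force: [-1.0, -0.5, -0.5]
grip_width: 0.1
```

```bash
python3 - <<'E'
from h import *
delta(*cw(-74,0),26,.13)
im=vision.capture("side")[:,:,::-1][180:290,210:370]
cv2.imwrite(f"pics/side9.png",np.clip(cv2.resize(im,None,fx=5,fy=5,interpolation=cv2.INTER_CUBIC)*1.5,0,255).astype(np.uint8))
E
```

```text
t 10.65 pos [519.2  56.9  26.7] psi 0.127 F [-1.  -0.5 -0.5] | shift cm [-0.03  0.08  1.13] turn -0.003
```

View pics/side9.png

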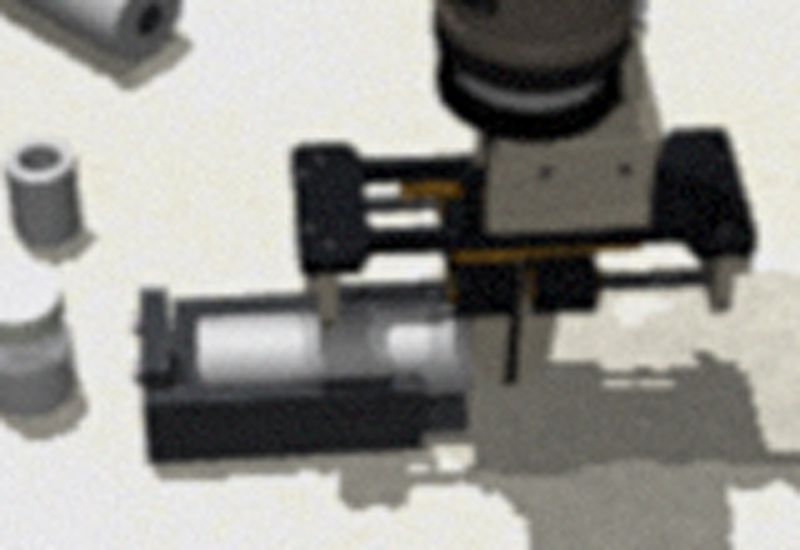

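The fingertips (crop 480,340) are pushing the near end. The far end went from column 219 to 197, and the stop face is near 175. Continuing gently until contact.

apply_moves([
  [[0,0,0.25],0,0],
  [[0,0,0.5],0,0],
  [[0,0,0.7],0,0],
  [[0,0,0.9],0,0],
  [[0,0,1.0],0,0],
])

```text
time: 11.32
tool_pos: [529.7, 58.2, 26.8]
tcp_rot: [-1.562, -0.001, -1.444]
contact_force: [-1.1, -0.0, -1.3]
grip_width: 0.4
```

apply_moves([
  [[0,0,0.1],0,0],
  [[0,0,0.2],0,0],
  [[0,0,0.3],0,0],
])

```text
time: 11.7
tool_pos: [532.1, 58.5, 26.8]
tcp_rot: [-1.564, -0.001, -1.444]
contact_force: [-5.6, 0.2, 2.5]
grip_width: 0.4
```

```bash
python3 - <<'E'
from h import *
delta(*cw(-74,0),26,.13)
im=vision.capture("side")[:,:,::-1][180:290,210:370]
cv2.imwrite(f"pics/side10.png",np.clip(cv2.resize(im,None,fx=5,fy=5,interpolation=cv2.INTER_CUBIC)*1.5,0,255).astype(np.uint8))
E
```

```text
t 11.7 pos [532.1  58.5  26.8] psi 0.127 F [-5.6  0.2  2.5] | shift cm [-0.03  0.08 -0.17] turn -0.003
```

View pics/side10.png

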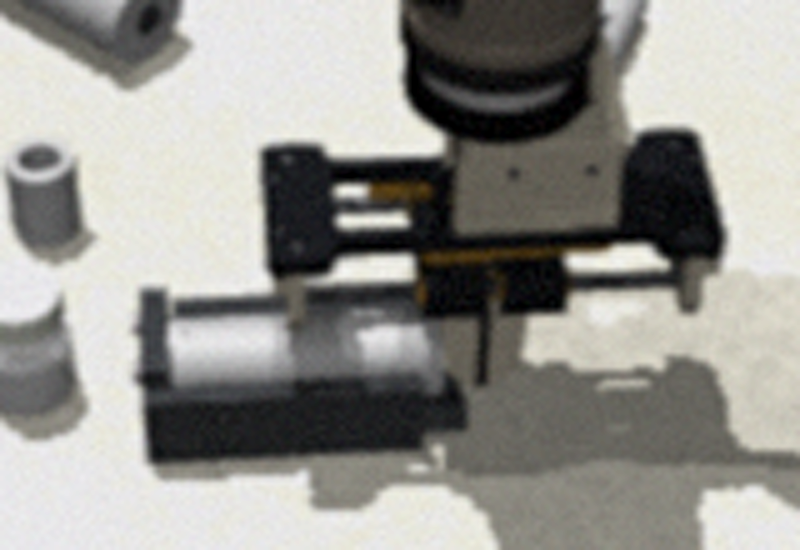

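apply_moves([
  [[0,0,0.1],0,0],
  [[0,0,0.2],0,0],
  [[0,0,0.2],0,0],
])

```text
time: 12.12
tool_pos: [532.0, 58.5, 26.7]
tcp_rot: [-1.568, -0.0, -1.443]
contact_force: [-8.3, -1.8, 5.1]
grip_width: 0.2
```

The TCP did not advance and the force rose, so the spindle is on the stop. Backing off straight, then rising.

apply_moves([
  [[0,0,-0.2],0,0],
  [[0,0,-0.6],0,0],
  [[0,0,-2],0,0],
  [[0,0,-5],0,0],
  [[0,0,-6],0,0],
])

```text
time: 12.75
tool_pos: [471.4, 50.9, 26.5]
tcp_rot: [-1.569, -0.0, -1.444]
contact_force: [-0.1, -0.1, 0.4]
grip_width: 0.3
```

apply_moves([
  [[0,-4,-0.5],0,0],
  [[1,-9,-3],0,0],
  [[5,-14,-6],0,0],
  [[11,-16,-8],0,0],
  [[17,-16,-8],0,0],
])

```text
time: 13.38
tool_pos: [413.5, -122.3, 188.6]
tcp_rot: [-1.564, -0.003, -1.442]
contact_force: [2.2, 0.5, -0.2]
grip_width: 0.3
```

apply_moves([
  [[4,0,0],0,0],
  [[8,0,0],0,0],
  [[12,0,0],0,0],
  [[12,0,0],0,0],
  [[12,0,0],0,0],
])

```text
time: 14.0
tool_pos: [428.9, -241.1, 188.9]
tcp_rot: [-1.563, -0.003, -1.443]
contact_force: [0.1, 0.8, -0.1]
grip_width: 0.3
```

```bash
python3 - <<'E'
from h import *
print(bot.get_obs()["time"],bot.get_obs()["tool_pos"])
for n in("side","top"):
    im=vision.capture(n)[:,:,::-1]; cv2.imwrite(f"pics/{n}11f.png",im)
    im=im[180:290,210:370] if n=="side" else im[170:290,200:360]
    cv2.imwrite(f"pics/{n}11.png",np.clip(cv2.resize(im,None,fx=5,fy=5,interpolation=cv2.INTER_CUBIC)*1.5,0,255).astype(np.uint8))
E
```

```text
14.0 [ 428.94368293 -241.06912182  188.93548926]
```

View pics/side11.png

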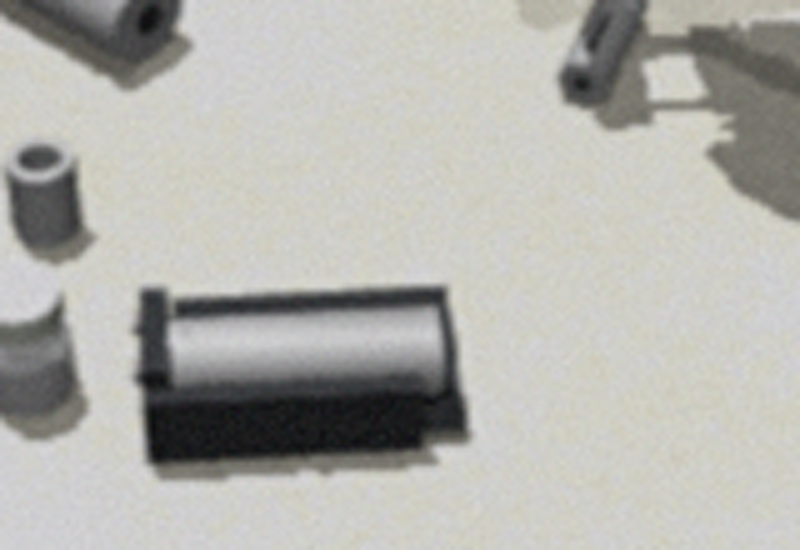

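View pics/top11.png

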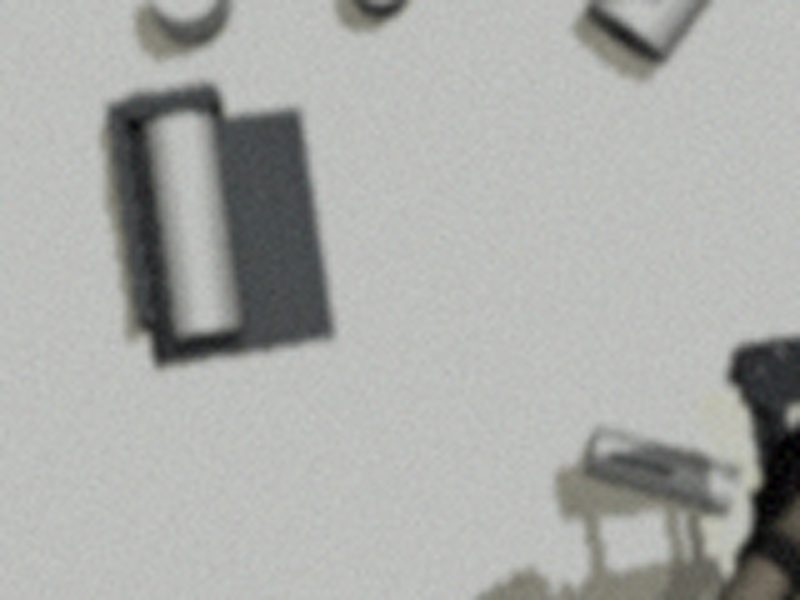

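View pics/top11f.png

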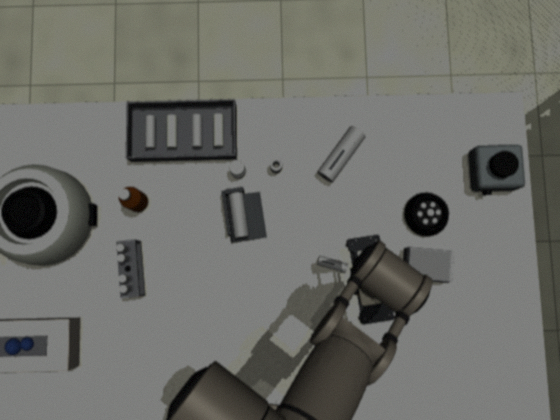

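The spindle is flush with the stop in both views. Its near end is at side px (298.6, 250), where x = -55 projects to (297.9, 251). The bystanders in view have not moved. Handing in.

```bash
python3 -c "
from plant import order
print(order.close_job())"
```

```text
the job is handed in; nothing more can be done
None
```

The spindle now lies in the V of the cradle with its far end against the end stop, and the job was handed in at about 14 s.

- **Rolling:** I rolled the middle-sized spindle across the bench and up the ramp with two open fingertips, and it dropped over the lip into the V by itself. It was never gripped or lifted.
- **Sliding:** I then pushed its near end with the closed fingertips, about 22 mm along the V. The tool stopped advancing and the force rose to about 10 N, which I took as contact with the stop. After that I backed the arm away.
- **Last checks:** Both cameras show the spindle parallel to the V with no visible gap at the stop. Its near end is within about 1–2 mm of where it should be, which is about the accuracy of the calibration.
- **Other objects:** The jar, sleeve and the other two bars look the same as before. In the last top view the gripper partly hid the tip box and the wrench. I saw the wrench unmoved after the rolling, and from then on the arm only passed over that part of the bench at about 190 mm.
- **Disagreements:** One side-view estimate of the spindle partway through was 3–4 mm off in length, from blurred edges. The fitted cradle outline left one point about 1.3 pixels off. Neither changed the outcome.

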